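Load a sprung knee joint for inspection

TASK

We are checking the air-sprung knee joint of a leg brace: first turn the regulator's black knob until its red pointer is on the green mark, then slide the yellow guard forward, fully home over the knob. After that swing the brace's lower bar by its orange post, against its spring, to the red stop where the leg is straight, and finish holding it there with the fingers: do not let go. Leave the other things on the bench where they are.

Things in the scene. Friction and masses are not known exactly. Their poses are not given: they have to be found in the camera images.
- regulator: Fixed grey air regulator box on the bench, 270 x 100 mm, top face 32 mm above the bench. Origin: centre of its underside, on the bench. Its x axis is the direction in which the guard slides forward. The knob axis is upright, 55 mm along +x from the origin; the parked guard sits on the -x half.
- knob_grip (a point): Point to grip on the knob: on its upright axis, 64 mm above the bench. The knob is a black bar 44 mm long (along this point's x axis, the pointer direction), 12 mm thick (point y) and 30 mm high, its top 75 mm and its underside 45 mm above the bench, on a hub of 15 mm radius. Light friction (about 0.06 Nm): it stays where it is left.
- knob (a joint): Knob angle, rad, counter-clockwise positive seen from above; 0 when the pointer is along the regulator's +x. Turns from -1.2 to 1.2; starts between -0.75 and -0.3.
- pointer (a point): Tip of the knob's small red pointer, 34 mm from the knob axis, 39 mm above the bench; turns with the knob.
- mark (a point): The green mark on the metal ring round the knob, a tab 8 mm wide, 34 mm from the knob axis, at the pointer's height: the pointer's tip comes to this very point when set. It lies 0.3 to 0.7 rad counter-clockwise of the regulator's +x; the ring does not turn.
- guard (a joint): Travel of the guard in m, along the regulator's +x: 0 parked, 0.13 fully home, centred over the knob at its end stop. Starts between 0 and 0.02. Sliding friction about 1.5 N, no spring.
- guard_stud (a point): Middle of the upright black stud (18 mm diameter, 36 mm high) on top of the guard, 106 mm above the bench (stud from 84 to 120 mm). The guard is a yellow and clear hood 84 mm long, 96 mm wide, its roof 84 mm above the bench, open at both ends; the stud stands over its centre.
- brace: Fixed fixture with the brace lying on its side: steel base plate, blue clamp, thigh bar and white thigh cuff (up to 112 mm above the bench, 130 to 185 mm behind the origin along -x). Origin on the bench at the base plate's level; its +x is the direction in which the lower bar points when straight.
- pivot (a point): Point on the knee joint's upright axis, 87 mm above the bench (the post's mid height). The joint body under it has 23 mm radius and reaches up to 82 mm.
- post (a point): Middle of the upright orange post (18 mm diameter, 50 mm high, from 58 to 108 mm above the bench; bar top at 56 mm) near the lower bar's end, 130 mm from the pivot axis. The bar reaches 15 mm beyond the post's axis.
- lower_bar (a joint): Angle of the lower bar, rad: 0 at rest, bent to the brace's +y side (63 degrees counter-clockwise of the brace's +x seen from above); grows clockwise seen from above up to 1.1, straight along the brace's +x, against the red stop. The spring needs about 3 N at the post to start and 8.5 N at the stop; let go, the bar springs back to 0.
- screwdriver: Loose screwdriver, 170 mm, lying between the task's things. Leave alone.
- brush: Loose brush, 170 mm. Leave alone.
- wrench: Loose wrench, 160 mm. Leave alone.
- bowl: Loose red mixing bowl, 120 mm across, 60 mm high. Leave alone.
- cup: Loose white cup, 72 mm across, 80 mm high. Leave alone.
- jar: Loose amber jar, 60 mm across, 85 mm high. Leave alone.

How it is judged:
By the outcome, as a careful person would: the job done as asked, in the order asked, and still so for the second after the job is handed in, while the arm keeps its last pose, push and grip.
It also fails if it takes over 69 s, if anything falls off the work surface, if the arm or the gripper's body presses on something with over 40 N, if the wrist force passes 120 N, or if a joint passes its speed limit or range.

ROBOT

A 6-joint arm with a two-finger parallel gripper is mounted at the origin on the work surface. World frame = base frame: x ahead of the robot, y to its left, z up, the work surface at z = 0. Lengths are in mm, angles in degrees, forces in N, time in s.
With the tool pointing down it reaches from about 350 to 775 mm from the base axis. Payload 5.5 kg.
Tool frame: the origin (TCP) lies between the finger pads; the fingertips stand 17 mm ahead of it and the grasp point (between the pads) lies 2 mm behind it (robot.tip_reach is the distance from the TCP to the fingertips, in mm); z points along the fingers, x is the direction in which the jaws open and shut, and the axes are right-handed (so a half turn about z gives the same grasp; the last joint's range is limited). The gripper opens to 85 mm and grips with 20 to 120 N. Pads are 22 mm wide; open, the fingers measure 114 mm over their backs; the gripper's body (76 mm by 85 mm) begins 54 mm behind the grasp point. The pads swing forward as they close: fully open they stand 13 mm farther back than shut.
Start: joints at [-78.358, 17.945, 2.641, 74.691, 0, 82.002], TCP at [193.269, -541.588, 248.323] pointing down, gripper open.
Joint ranges: [-158.12, 158.12], [-49.38, 96.58], [-58.88, 72.47], [-126.05, 133.96], [-84.25, 85.87], [-180, 180]. Speed limits (degrees/s): [147.25, 147.25, 180, 180, 180, 180].

INTERFACE

Orientations are given as a 3x3 rotation matrix whose columns are the frame's x, y, z axes.
In Python, from rig import robot gives the robot as it stands. Calls block until the motion is done:
- robot.move_ptp(position, orientation): joint-space move of the TCP to a pose.
- robot.line_to(position, v=150, ori=None): straight line of the TCP; ori=None keeps the orientation; v is the mean speed in mm/s.
- robot.movej(angles): joint-space move.
- robot.move_gripper(opening): opening from 0.0 (shut) to 1.0 (fully open); the grip force is fixed at half the most; returns when the fingers have stopped.
- robot.hold(seconds).
- robot.inverse_kinematics(position, orientation): joint angles nearest the present ones, or None.
- robot.get_state(): the state.
- robot.get_image(name): name is "side" or "top" or "wrist"; returns a dict with "image" (420x560x3 uint8, blue, green, red), "range_z" (420x560 float32, mm along the optical axis (not along the pixel's ray), 0 where there is no reading), "intrinsics" (3x3 intrinsics, pixels), "R" (3x3) and "t" (3): a world point X has camera coordinates R X + t; the wrist camera has in their place "T_tool_cam" (4x4, takes a point from camera to tool coordinates, whose origin is the TCP and whose axes are the tool frame's). Camera axes: x right, y down, z forward; pixel columns grow to the right and rows downward; lengths in mm; the calibration is good to about 2 mm. A picture is of the moment at which its call begins: read the wrist's pose just before it.
A pose or a line that the arm cannot do raises robot.Unreachable and nothing moves.
- robot.job_done(): hands the job in, once; it reports no verdict.
Trained networks look in the newest picture that a camera, given by its name, has taken for a name from the list of things; names that differ only in an ending like _2 or _b are one class to them, and where a whole thing is asked for, a point or a joint stands for the part that bears it (a point fixed in the world has none). Each returns a list of dicts, best first, with "p" (0 to 1); they miss things now and then, are a little off and sometimes report something else, mostly with a low value. They report only what shows in the picture. A call takes as long as a camera call.
- robot.outline_of(camera, query): "region" (420x560 bool, what is visible of it) and "box" ([left, top, right, bottom] in pixels, round what is visible of it).
The state is a dict: "clock": time; "joint_pos": joint angles; "qvel": joint speeds; "effort": joint torques, N m; "eef_pos": TCP position; "tool_rot": TCP orientation; "wrist_force": force on the tool from outside, world axes, zero at the start; "moment": the same for the moment, N m; "finger_gap": opening from 0.0 (shut) to 1.0 (fully open).
Only numpy, scipy, OpenCV 4.12 (cv2) and the standard library are available. Lean on these libraries where they do the work, as an engineer would, in place of code of your own. Each camera call takes 0.05 s, during which the arm holds its last target.

## Working session

There is one attempt and no reset: what is moved stays moved. The work goes in short steps, each a Python script; the robot and the scene stay as the last script left them, time stands still between calls to the robot, and variables do not carry over. Pictures are saved under pics/ and viewed, and the job is handed in when it is done.

```bash
mkdir -p pics; ls
python3 - <<'E'
from rig import robot
import cv2,pickle
d={}
for n in ["side","top","wrist"]:
    s=robot.get_state()
    im=robot.get_image(n); im['state']=s
    d[n]=im
    cv2.imwrite(f'pics/a_{n}.png',im['image'])
    print(n,{k:(v.tolist()) for k,v in im.items() if k in('R','t','intrinsics','T_tool_cam')})
    im['det']={}
    for q in ["regulator","knob","pointer","mark","guard","guard_stud","brace","post","lower_bar","pivot","screwdriver","bowl","cup","jar","brush","wrench"]:
        try:
            r=robot.outline_of(n,q)
            im['det'][q]=r
            print(q,[(round(x['p'],2),[int(b) for b in x['box']]) for x in r[:2]])
        except Exception as e: print(q,repr(e))
pickle.dump(d,open('a.pkl','wb'))
print(robot.get_state())
E
```

```text
pics
side {'intrinsics': [[427.6508047564028, 0.0, 280.9959673394877], [0.0, 427.6508047564028, 207.04467409019355], [0.0, 0.0, 1.0]], 'R': [[-0.8583672866210479, -0.5130158904624182, -0.004505262686223463], [-0.2874098876821391, 0.48812523285901926, -0.8240930247908109], [0.4249719493347295, -0.7060796365703943, -0.5664365711174199]], 't': [544.3496068245059, 262.9708609606687, 1138.4449248018088]}
regulator [(0.75, [293, 187, 372, 238])]
knob []
pointer []
mark [(0.37, [328, 187, 363, 219])]
guard [(0.71, [328, 188, 365, 220])]
guard_stud [(0.67, [325, 187, 362, 220]), (0.38, [172, 279, 201, 319])]
brace [(0.93, [235, 245, 333, 306])]
post [(0.89, [236, 254, 285, 291]), (0.57, [326, 187, 366, 217])]
lower_bar [(0.77, [235, 253, 285, 287])]
pivot [(0.62, [234, 244, 335, 308])]
screwdriver [(0.65, [278, 236, 309, 252])]
bowl [(0.95, [308, 162, 335, 184])]
cup [(0.58, [170, 278, 200, 317])]
jar [(0.95, [235, 201, 252, 231]), (0.58, [317, 185, 321, 198])]
brush [(0.91, [191, 324, 263, 345])]
wrench [(0.44, [359, 177, 378, 199]), (0.31, [317, 184, 323, 203])]
top {'intrinsics': [[455.36
[... 1830 characters left out ...]
0,  7.46890357e+01,
        1.35678273e-04,  8.20026411e+01]), 'qvel': array([0.07551667, 0.02874643, 0.06600132, 0.15200597, 0.04855615,
       0.06944069]), 'effort': array([-1.76813314e-04, -4.80455017e+01,  2.98805702e+01,  4.24572972e-04,
       -1.14735635e-04,  3.55850176e-06]), 'eef_pos': array([ 193.25886695, -541.6095925 ,  248.33252488]), 'tool_rot': array([[ 3.36078421e-01, -9.41834005e-01,  3.17563352e-05],
       [-9.41833995e-01, -3.36078423e-01, -1.42411831e-04],
       [ 1.44800924e-04,  1.79523472e-05, -9.99999989e-01]]), 'wrist_force': array([ 0.17659159, -0.36606443,  0.07697248]), 'moment': array([ 0.01728948,  0.04209211, -0.00910737]), 'finger_gap': 0.9986650273167909}
```

View pictures.

Run:
```python
import pickle,cv2,numpy as np
d=pickle.load(open('a.pkl','rb'))
im=d['top']['image']
cv2.imwrite('pics/b_top.png',cv2.resize(im[130:310,100:490],None,fx=2,fy=2,interpolation=cv2.INTER_CUBIC))
cv2.imwrite('pics/b_reg.png',cv2.resize(im[165:300,325:410],None,fx=6,fy=4.4*6/4.4,interpolation=cv2.INTER_CUBIC)[:600*2][::1] if 0 else cv2.resize(im[165:300,325:410],(510,810))[:600])
cv2.imwrite('pics/b_side.png',cv2.resize(d['side']['image'][150:360,140:400],None,fx=2.8,fy=2.8,interpolation=cv2.INTER_CUBIC))
```

```text
(no output)
```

View pics/b_top.png

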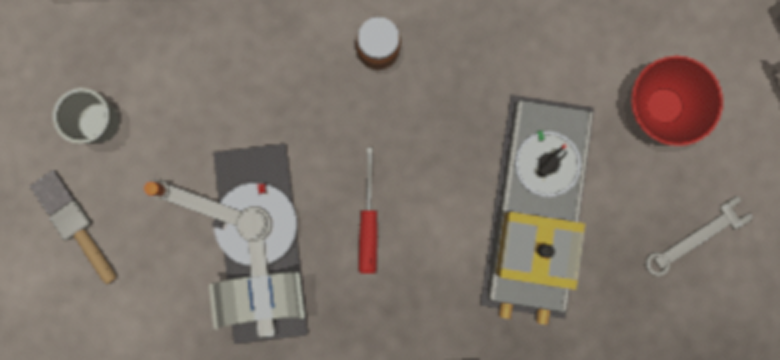

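View pics/b_side.png

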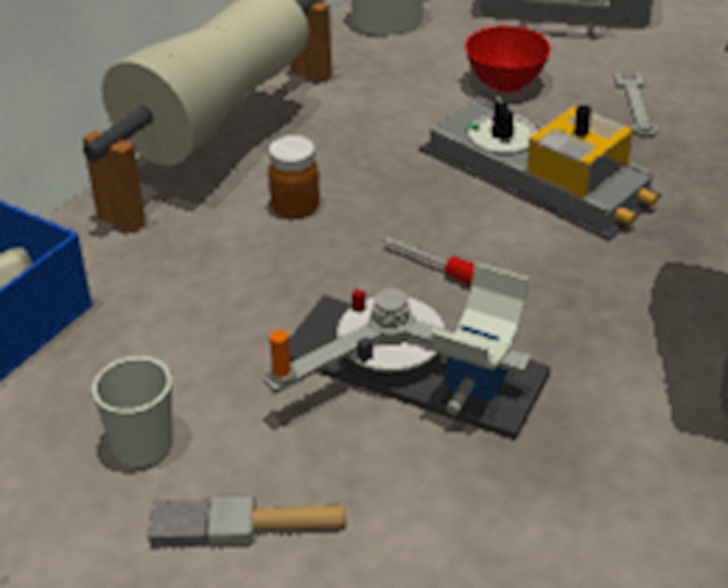

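View pics/b_reg.png

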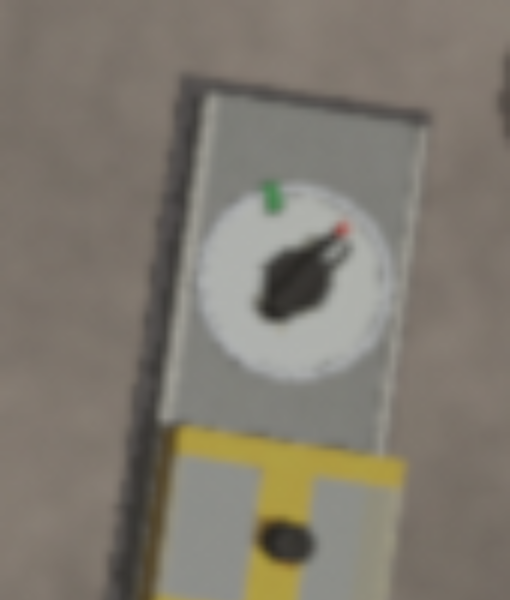

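```bash
cat > h.py <<'E'
import numpy as np,cv2
def pix2w(im,u,v,z,st=None):
    K=im['intrinsics']
    if 'R' in im: R=np.array(im['R']);t=np.array(im['t'])
    else:
        st=st or im['state']
        T=np.eye(4);T[:3,:3]=st['tool_rot'];T[:3,3]=st['eef_pos']
        M=T@np.array(im['T_tool_cam']); R=M[:3,:3].T;t=-R@M[:3,3]
    r=R.T@(np.linalg.inv(K)@[u,v,1]);c=-R.T@t
    return c+r*(z-c[2])/r[2]
def cams(im):
    st=im['state'];T=np.eye(4);T[:3,:3]=st['tool_rot'];T[:3,3]=st['eef_pos']
    return T@np.array(im['T_tool_cam'])
def down(yaw): # tool x axis at yaw (deg), z down
    a=np.radians(yaw);return np.array([[np.cos(a),np.sin(a),0],[np.sin(a),-np.cos(a),0],[0,0,-1.]])
E
python3 - <<'E'
import pickle;from h import *
d=pickle.load(open('a.pkl','rb'));t=d['top']
for n,u,v,z in [('knob',374.5,211.3,75),('ring',373.7,212.2,39),('mark',370.3,197.8,39),('ptr',382.2,203,39),('post',176.5,224,108),('pivot',226.5,241.5,82),('stud',372.8,255,120),('redstop',231,223.5,70)]:
    print(n,pix2w(t,u,v,z).round(1), t['range_z'][int(round(v)),int(round(u))])
reg=[(360,181.3),(395.8,184.8)]
for u,v in reg: print(pix2w(t,u,v,32).round(1))
E
```

```text
knob [ 597.  -197.6   75. ] 1173.3917
ring [ 597.  -202.5   39. ] 1174.836
mark [ 635.5 -195.    39. ] 1207.805
ptr [ 620.9 -226.    39. ] 1207.2523
post [574.7 303.8 108. ] 1134.4742
pivot [528.4 182.9  82. ] 1157.1924
stud [ 487.  -180.3  120. ] 1113.4832
redstop [574.4 172.3  70. ] 1184.2631
[ 681.2 -170.5   32. ]
[ 669.5 -265.9   32. ]
```

Run:
```python
from rig import robot
from h import *; import pickle
robot.move_ptp([590,-200,185],down(43))
s=robot.get_state();im=robot.get_image("wrist");im['state']=s
im['det']={q:robot.outline_of("wrist",q) for q in ["knob","pointer","mark","guard_stud"]}
for q,r in im['det'].items(): print(q,[(round(x['p'],2),x['box']) for x in r[:2]])
pickle.dump(im,open('w1.pkl','wb'));cv2.imwrite('pics/w1.png',im['image']);print(s['clock'],s['eef_pos'])
```

```text
knob [(0.88, [276.4, 189.1, 306.7, 246.7])]
pointer [(0.86, [278.7, 190.3, 305.7, 248.9])]
mark []
guard_stud [(0.64, [108.3, 5.1, 283.7, 190.9])]
4.4583 [ 589.7473209  -201.03808937  185.19975086]
```

View pics/w1.png

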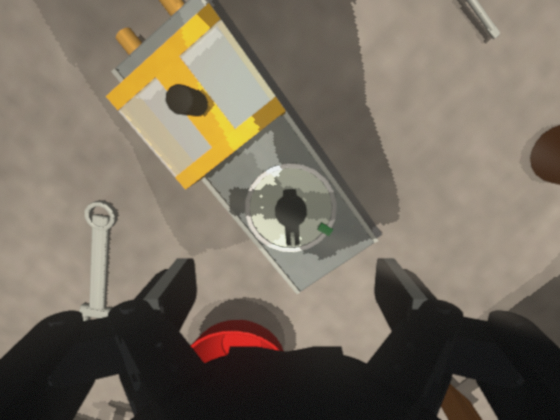

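Run:
```python
from h import *; import pickle
im=pickle.load(open('w1.pkl','rb'))
c=im['image'][155:260,235:345]
c=cv2.convertScaleAbs(c,alpha=1.6,beta=10)
cv2.imwrite('pics/w1c.png',cv2.resize(c,None,fx=5.5,fy=5.5,interpolation=cv2.INTER_CUBIC))
c=im['image'][60:150,130:260]
cv2.imwrite('pics/w1d.png',cv2.resize(c,None,fx=5,fy=5,interpolation=cv2.INTER_CUBIC))
```

```text
(no output)
```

View pics/w1c.png

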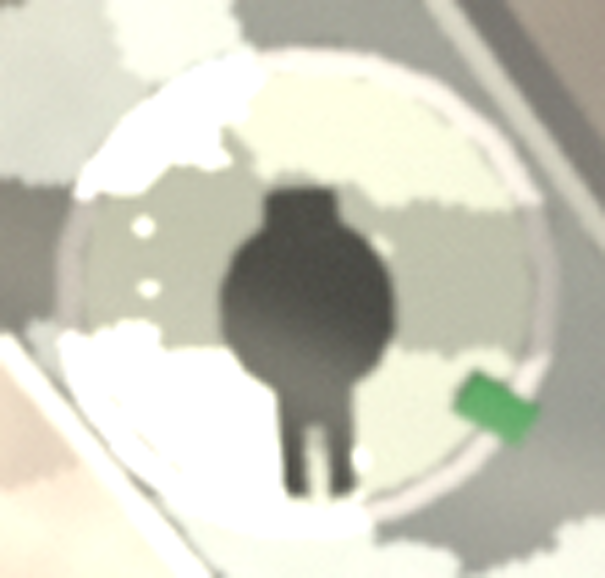

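View pics/w1d.png

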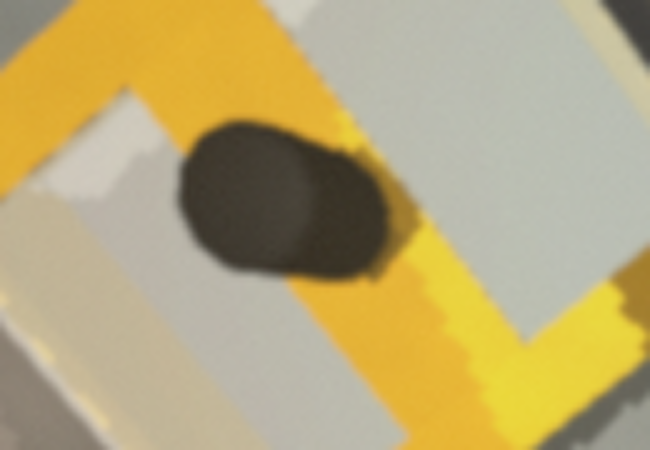

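Run:
```python
from h import *; import pickle
im=pickle.load(open('w1.pkl','rb'))
f=lambda u,v,z:pix2w(im,235+u/5.5,155+v/5.5,z)
rc=f(305,284,37);print('ring',rc)
for n,u,v,z in [('rear',301,190,75),('front',320,495,75),('front39',320,495,39),('front45',320,495,45),('disc',307,300,60),('disc45',307,300,45),('disc75',307,300,75),('mark',497,408,39)]:
    p=f(u,v,z);dd=p-rc;print(n,p.round(1),np.hypot(*dd[:2]).round(1),np.degrees(np.arctan2(dd[1],dd[0])).round(1))
p=f(301,190,75);q=f(320,495,75);print('bar',np.degrees(np.arctan2(*(q-p)[:2][::-1])),np.linalg.norm(q-p),(p+q)/2)
g=lambda u,v,z:pix2w(im,130+u/5,60+v/5,z)
print('stud top',g(245,197,120),'base',g(330,218,84))
h=lambda u,v,z:pix2w(im,u,v,z)
# stripe edge of guard & regulator edges
a=h(208,0,32);b=h(378,240,32);print('edge',a,b,np.degrees(np.arctan2(*(b-a)[:2][::-1])))
a=h(299,292,32);print('corner',a,np.degrees(np.arctan2(*(b-a)[:2][::-1]))-90,np.linalg.norm(b-a))
r=im['range_z']; print(r[205:216:5,285:296:5], r[240,290],r[95:100,180])
```

```text
ring [ 597.88575213 -201.094214     37.        ]
rear [ 580.3 -184.1   75. ] 24.4 136.0
front [ 614.9 -216.9   75. ] 23.2 -42.8
front39 [ 625.8 -227.1   39. ] 38.1 -42.9
front45 [ 624.  -225.4   45. ] 35.6 -42.9
disc [ 595.4 -198.5   60. ] 3.6 134.4
disc45 [ 598.4 -201.4   45. ] 0.6 -28.8
disc75 [ 592.3 -195.6   75. ] 7.8 135.7
mark [ 637.2 -194.3   39. ] 39.9 9.8
bar -43.41827252578088 47.684074658640554 [ 597.62022732 -200.5055329    75.        ]
stud top [ 487.52805514 -182.54311918  120.        ] base [ 487.43581711 -182.64963085   84.        ]
edge [ 432.70368125 -121.53742127   32.        ] [ 685.86079627 -168.03146509   32.        ] -10.406791373230742
corner [ 668.4621998  -263.28536558   32.        ] -10.351248746310219 96.82983382248042
[[244.34537 243.90651 244.28781]
 [245.58186 245.33066 245.7039 ]
 [246.68324 246.56078 245.255  ]] 252.42224 [179.3367  178.31668 178.21753 178.64337   0.     ]
```

Run:
```python
from rig import robot
from h import *; import pickle
x,y=597.7,-200.8
robot.move_ptp([x,y,130],down(46.7))
robot.line_to([x,y,65],v=120)
robot.move_gripper(0.0)
s=robot.get_state();print(s['clock'],s['eef_pos'],s['finger_gap'],s['wrist_force'])
for a in np.linspace(46.7,99.5,6)[1:]: robot.move_ptp([x,y,65],down(a))
s=robot.get_state();print(s['clock'],s['eef_pos'],s['finger_gap'],s['wrist_force'],s['moment'],s['tool_rot'][:,0])
im=robot.get_image("wrist");im['state']=s;pickle.dump(im,open('w2.pkl','wb'));cv2.imwrite('pics/w2.png',im['image'])
```

```text
6.4 [ 597.03523285 -201.59937578   65.36642396] 0.1307094859117943 [-4.17142212 -3.03239815  4.73870747]
7.9 [ 596.50554242 -203.14018693   65.36549932] 0.13012895646891454 [-6.18516166 -6.811894    4.48317103] [-1.37350824  1.19656341  0.036861  ] [-0.16341192  0.98655114 -0.00366048]
```

View pics/w2.png

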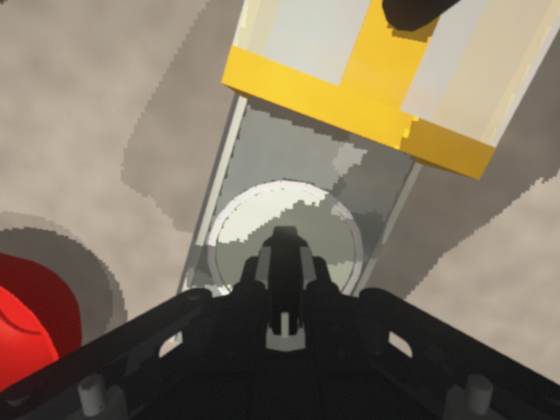

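Run:
```python
from rig import robot
from h import *; import pickle
robot.move_gripper(0.6)
x,y=597.7,-200.8
robot.line_to([x,y,140],v=150)
robot.move_ptp([570,-197,175],down(99.5))
robot.hold(0.2)
s=robot.get_state();im=robot.get_image("wrist");im['state']=s;pickle.dump(im,open('w3.pkl','wb'));cv2.imwrite('pics/w3.png',im['image'])
t=robot.get_image("top");pickle.dump(t,open('t3.pkl','wb'))
cv2.imwrite('pics/t3.png',cv2.resize(t['image'][175:235,345:405],None,fx=8,fy=8,interpolation=cv2.INTER_CUBIC))
print(s['clock'],s['eef_pos'],s['tool_rot'][:,0])
```

```text
9.5667 [ 569.64673478 -196.74251771  173.37568079] [-0.16506755  0.98628125  0.00141436]
```

View pics/w3.png

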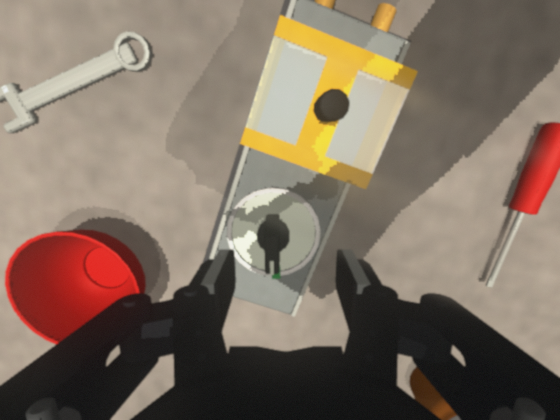

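View pics/t3.png

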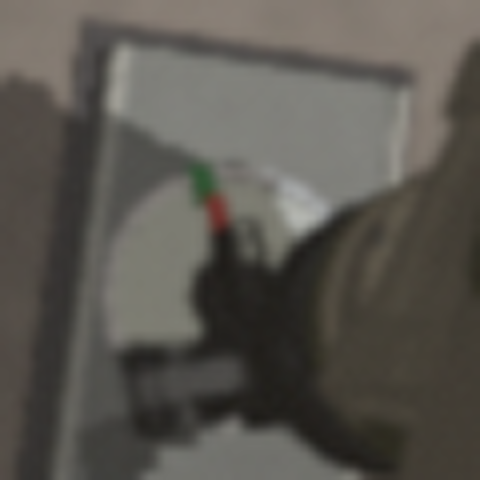

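Run:
```python
from h import *; import pickle
im=pickle.load(open('w3.pkl','rb'))
c=im['image'][175:295,210:340]
c=cv2.convertScaleAbs(c,alpha=1.6,beta=10)
cv2.imwrite('pics/w3c.png',cv2.resize(c,None,fx=5,fy=5,interpolation=cv2.INTER_CUBIC))
```

```text
(no output)
```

View pics/w3c.png

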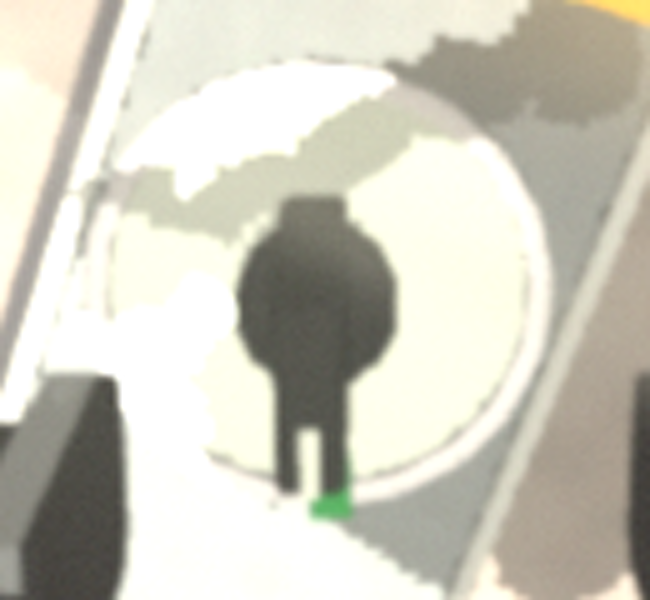

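Run:
```python
from h import *; import pickle
im=pickle.load(open('w3.pkl','rb'))
f=lambda u,v,z:pix2w(im,210+u/5,175+v/5,z)
ang=lambda p,q:np.degrees(np.arctan2(*(q-p)[:2][::-1])).round(1)
rc=f((100+550)/2,(60+503)/2,37)
p=f(313,197,75);q=f(311,492,75);print('ring',rc,'bar',ang(p,q),(p+q)/2,np.linalg.norm(p-q))
d=f(317,302,45);print('disc45',d)
for u in (312,332,352):
  for c in (rc,d,(p+q)/2): m=f(u,508,39);print(u,m.round(1),np.hypot(*(m-c)[:2]).round(1),ang(c,m))
# top cams
t=pickle.load(open('t3.pkl','rb'));t0=pickle.load(open('a.pkl','rb'))['top']
def cent(im,box,sel):
    x0,y0,x1,y1=box;c=im['image'][y0:y1,x0:x1].astype(int);b,g,r=c[...,0],c[...,1],c[...,2]
    w=np.clip((g-np.maximum(r,b)) if sel=='g' else (r-np.maximum(g,b)),0,None)-15;w=np.clip(w,0,None)
    yy,xx=np.mgrid[y0:y1,x0:x1];return (xx*w).sum()/w.sum(),(yy*w).sum()/w.sum(),(w>0).sum()
b=(355,185,390,215)
for n,i in (('before',t0),('after',t)):
  for s in 'gr':
    u,v,k=cent(i,b,s);m=pix2w(i,u,v,39)
    print(n,s,u,v,k,m.round(1),[(np.hypot(*(m-c)[:2]).round(1),ang(c,m)) for c in (rc,d,np.array([597.7,-200.8,0]))])
```

```text
ring [ 596.94278702 -201.57793028   37.        ] bar 8.4 [ 594.90221837 -202.79255925   75.        ] 50.55062579942523
disc45 [ 598.16452507 -202.58488046   45.        ]
312 [ 642. -197.   39.] 45.3 5.9
312 [ 642. -197.   39.] 44.2 7.3
312 [ 642. -197.   39.] 47.5 7.1
332 [ 641.4 -193.2   39. ] 45.2 10.7
332 [ 641.4 -193.2   39. ] 44.2 12.3
332 [ 641.4 -193.2   39. ] 47.5 11.7
352 [ 640.7 -189.4   39. ] 45.5 15.5
352 [ 640.7 -189.4   39. ] 44.6 17.2
352 [ 640.7 -189.4   39. ] 47.8 16.3
before g 369.996699669967 197.32013201320132 18 [ 636.8 -194.2   39. ] [(np.float64(40.5), np.float64(10.4)), (np.float64(39.5), np.float64(12.2)), (np.float64(39.6), np.float64(9.5))]
before r 381.5892857142857 202.76785714285714 9 [ 621.6 -224.4   39. ] [(np.float64(33.6), np.float64(-42.8)), (np.float64(32.0), np.float64(-43.0)), (np.float64(33.6), np.float64(-44.7))]
after g 369.8170731707317 196.97560975609755 8 [ 637.7 -193.8   39. ] [(np.float64(41.5), np.float64(10.8)), (np.float64(40.5), np.float64(12.5)), (np.float64(40.6), np.float64(9.9))]
after r 371.76491228070176 201.1298245614035 14 [ 626.5 -198.5   39. ] [(np.float64(29.7), np.float64(5.9)), (np.float64(28.7), np.float64(8.1)), (np.float64(28.9), np.float64(4.5))]
```

Run:
```python
from rig import robot
from h import *; import pickle
robot.move_ptp([612,-201,150],down(-80.5))
robot.hold(0.3)
s=robot.get_state();im=robot.get_image("wrist");im['state']=s;pickle.dump(im,open('w4.pkl','wb'));cv2.imwrite('pics/w4.png',im['image'])
c=cv2.convertScaleAbs(im['image'][150:270,220:350],alpha=1.6,beta=10)
cv2.imwrite('pics/w4c.png',cv2.resize(c,None,fx=5,fy=5,interpolation=cv2.INTER_CUBIC))
print(s['clock'],s['eef_pos'],s['tool_rot'][:,0])
```

```text
12.6333 [ 611.968719   -201.00798141  150.01442956] [ 1.65090526e-01 -9.86278418e-01  1.17096352e-05]
```

View pics/w4.png

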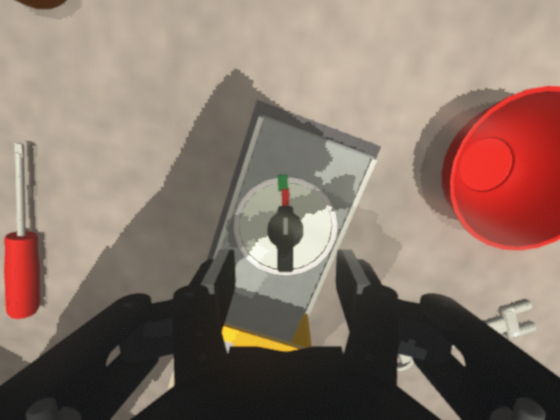

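View pics/w4c.png

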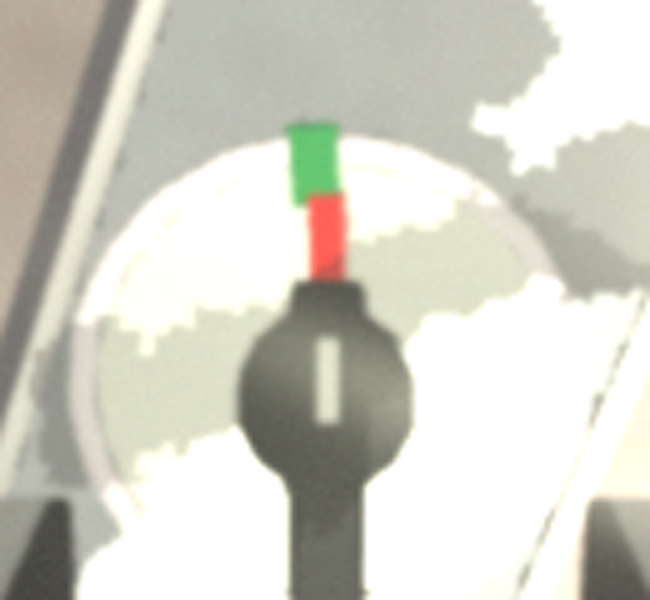

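Run:
```python
from rig import robot
from h import *; import pickle
x,y=597.3,-201.5
robot.move_ptp([x,y,130],down(-80.5))
robot.line_to([x,y,65],v=150)
robot.move_gripper(0.0)
robot.move_ptp([x,y,65],down(-78.2)); robot.hold(0.2)
s=robot.get_state();print(s['clock'],s['eef_pos'],s['finger_gap'],s['wrist_force'],np.degrees(np.arctan2(*s['tool_rot'][:2,0][::-1])))
robot.move_gripper(0.6)
robot.line_to([x,y,140],v=200)
robot.move_ptp([612,-201,150],down(-80.5))
robot.hold(0.2)
s=robot.get_state();im=robot.get_image("wrist");im['state']=s;pickle.dump(im,open('w5.pkl','wb'))
c=cv2.convertScaleAbs(im['image'][150:270,220:350],alpha=1.6,beta=10)
cv2.imwrite('pics/w5c.png',cv2.resize(c,None,fx=5,fy=5,interpolation=cv2.INTER_CUBIC))
print(s['clock'],s['eef_pos'])
```

```text
14.4 [ 598.31643967 -202.85409642   66.5034308 ] 0.1275854447322656 [ 0.03173149 -5.13703128  5.65751823] -78.22784734883562
15.8417 [ 611.02258382 -200.72763824  148.81964978]
```

View pics/w5c.png

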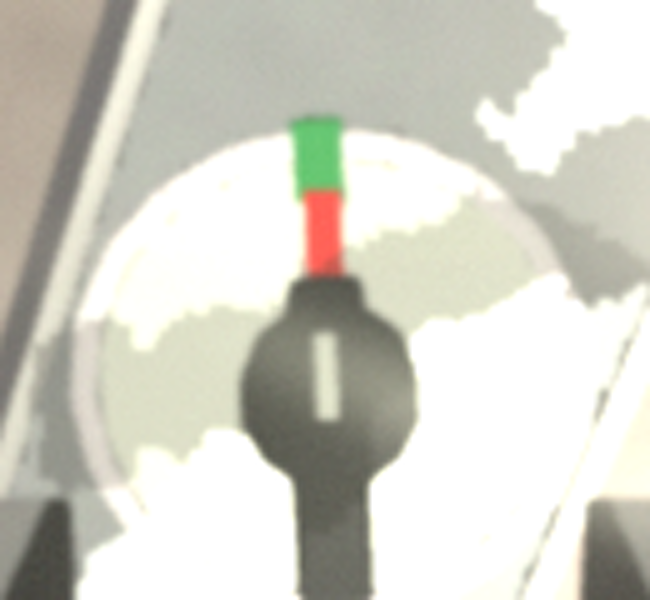

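Run:
```python
from rig import robot
from h import *; import pickle
d=np.array([np.cos(np.radians(-10)),np.sin(np.radians(-10)),0])
S=np.array([487.5,-182.6,105.]);R=down(-10)
robot.move_ptp(S+[0,0,65],R)
robot.line_to(S,v=150)
robot.move_gripper(0.4)
f0=robot.get_state()['wrist_force'];g=robot.get_state()['finger_gap'];print(g,f0)
robot.line_to(S+d*110,v=80)
s=robot.get_state();print(s['eef_pos'],s['wrist_force'],(s['eef_pos']-S)@d)
k=110
while k<145:
    k+=2.5;robot.line_to(S+d*k,v=40);s=robot.get_state();f=(s['wrist_force']-f0)@d
    print(k,round((s['eef_pos']-S)@d,1),round(f,1),(s['wrist_force']-f0).round(1))
    if f<-15:break
robot.hold(0.3);s=robot.get_state();print(s['clock'],(s['eef_pos']-S)@d,s['wrist_force'],s['finger_gap'])
t=robot.get_image("top");cv2.imwrite('pics/t6.png',cv2.resize(t['image'][165:300,325:410],(510,810))[:600])
```

```text
0.40040336980485564 [-0.49299445 -1.26861579 -0.09174478]
[ 595.8310325  -201.52121437  105.07471824] [ 0.63753144  0.46365515 -0.19301368] 109.97087509761617
112.5 112.5 -0.0 [0.2 1.5 1.3]
115.0 115.2 -0.8 [-0.5  1.9  0.8]
117.5 117.8 -0.1 [ 0.2  1.8 -0.1]
120.0 120.3 0.3 [0.6 1.9 0.6]
122.5 121.0 -4.9 [-4.5  2.6  3. ]
125.0 121.1 -11.4 [-11.2   2.3   7.5]
127.5 121.3 -18.2 [-18.1   2.4  10.7]
21.5417 121.29665793259585 [-18.23431111   2.82054246  10.77383508] 0.401192060724269
```

View pics/t6.png

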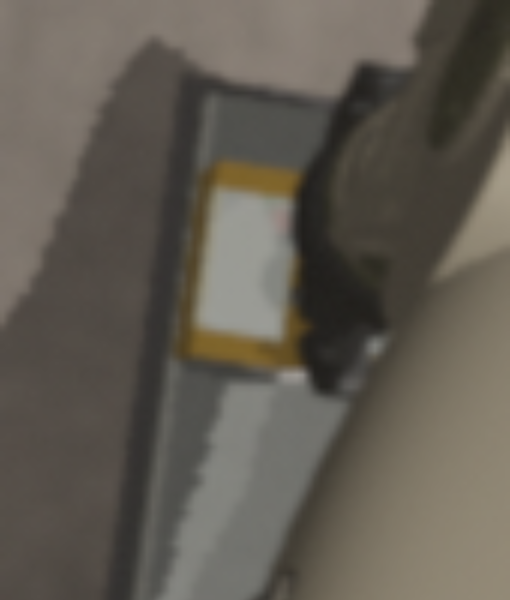

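Run:
```python
from rig import robot
from h import *; import pickle
d=np.array([np.cos(np.radians(-10)),np.sin(np.radians(-10)),0])
S=np.array([487.5,-182.6,105.])
robot.line_to(S+d*116,v=60)
robot.line_to(S+d*116+[0,0,95],v=200)
robot.move_ptp([566,301,215],down(159))
robot.move_gripper(1.0)
robot.hold(0.2)
s=robot.get_state();im=robot.get_image("wrist");im['state']=s
im['det']={q:robot.outline_of("wrist",q) for q in ["post","pivot"]}
for q,r in im['det'].items(): print(q,[(round(x['p'],2),x['box']) for x in r[:2]])
pickle.dump(im,open('w7.pkl','wb'));cv2.imwrite('pics/w7.png',im['image'])
t=robot.get_image("top");pickle.dump(t,open('t7.pkl','wb'));cv2.imwrite('pics/t7.png',cv2.resize(t['image'][165:300,325:410],(510,810))[:600])
print(s['clock'],s['eef_pos'],s['wrist_force'])
```

```text
post [(0.65, [251.7, 35.5, 303.1, 234.0])]
pivot [(0.72, [168.5, 0.0, 475.5, 234.2])]
25.1667 [565.99475828 301.03819994 215.01509243] [-0.31311425 -1.00008528  0.26837573]
```

View pics/w7.png

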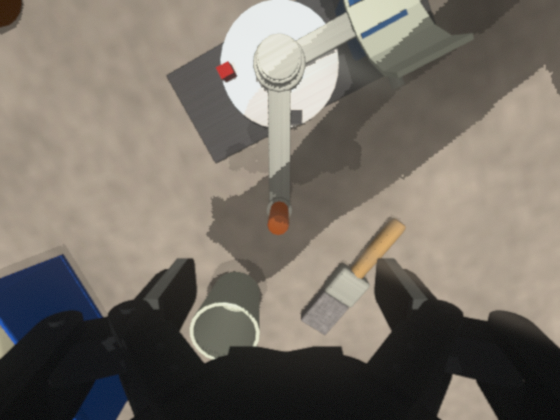

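View pics/t7.png

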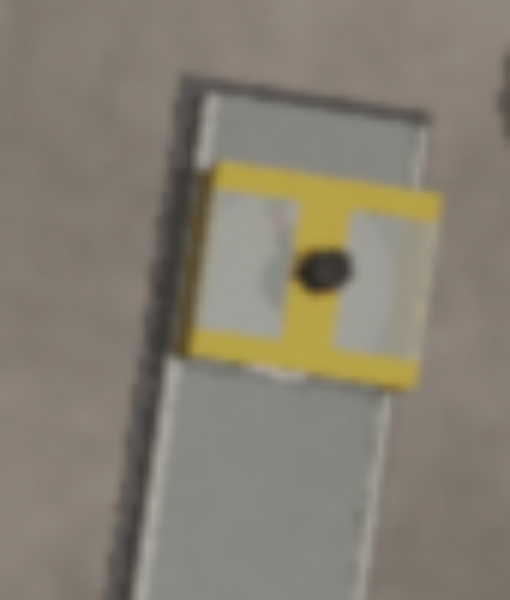

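Run:
```python
from h import *; import pickle
im=pickle.load(open('w7.pkl','rb'));t7=pickle.load(open('t7.pkl','rb'))
u,v=325+325/6,165+270/6;print('stud',pix2w(t7,u,v,120))
c=im['image'][20:250,220:340];cv2.imwrite('pics/w7c.png',cv2.resize(c,None,fx=2.6*1,fy=2.6,interpolation=cv2.INTER_CUBIC))
p=pix2w(im,278,225,108);p2=pix2w(im,280,207,58);q=pix2w(im,279,58,82)
print(p,p2,q,np.linalg.norm((p-q)[:2]),np.degrees(np.arctan2(*(p-q)[:2][::-1])))
# brace axis from thigh bar: pivot->cuff
print(im['range_z'][225,278])
```

```text
stud [ 597.12697876 -200.38113732  120.        ]
[575.96093631 307.69214607 108.        ] [574.63347761 306.4098492   58.        ] [528.79344251 187.90085907  82.        ] 128.74286354354842 68.5080947347174
244.83058
```

View pics/w7c.png

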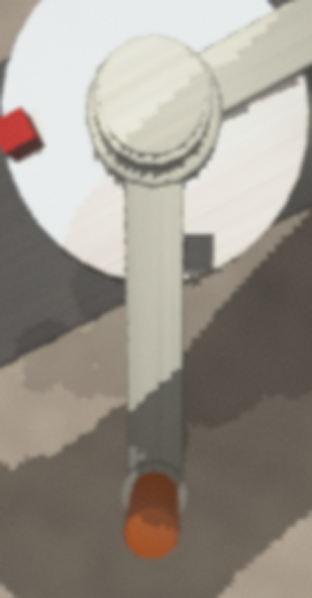

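Run:
```python
from rig import robot
from h import *; import pickle
piv=np.array([528.6,186.,0]);r=130
def pose(th): 
    a=np.radians(th);return piv+[r*np.cos(a),r*np.sin(a),87]
P=pose(68.7);print(P)
robot.move_ptp(P+[0,0,60],down(158.7))
robot.line_to(P,v=150)
f0=robot.get_state()['wrist_force']
robot.move_gripper(0.0)
s=robot.get_state();print(s['clock'],s['eef_pos'],s['finger_gap'],(s['wrist_force']-f0).round(1))
def rep(th):
    s=robot.get_state();e=s['eef_pos']-piv;f=s['wrist_force']-f0;a=np.radians(th)
    tan=np.array([np.sin(a),-np.cos(a),0]);rad=np.array([np.cos(a),np.sin(a),0])
    act=np.degrees(np.arctan2(e[1],e[0]));print(round(th,1),'act',round(act,2),'r',np.hypot(*e[:2]).round(1),'ft',round(f@tan,1),'fr',round(f@rad,1),'fz',round(f[2],1),'gap',round(s['finger_gap'],3),'t',s['clock']);return f@tan
for th in np.arange(68.7-6,7,-6):
    robot.line_to(pose(th),v=60,ori=down(th+90)); rep(th)
th=8.7
while th>0:
    th-=1; robot.line_to(pose(th),v=40,ori=down(max(th,5.7)+90)); robot.hold(0.1)
    if rep(th)<-20:break
s=robot.get_state()
im=robot.get_image("side");cv2.imwrite('pics/s8.png',cv2.resize(im['image'][200:340,190:370],None,fx=4,fy=4,interpolation=cv2.INTER_CUBIC))
im=robot.get_image("wrist");cv2.imwrite('pics/w8.png',im['image'])
im=robot.get_image("top");cv2.imwrite('pics/t8.png',cv2.resize(im['image'][150:310,100:400],None,fx=2.6,fy=2.6,interpolation=cv2.INTER_CUBIC))
```

```text
[575.82265996 307.11985959  87.        ]
26.9333 [575.55873995 307.36637728  87.49692184] 0.18784663393218679 [-2.9  0.1  3.7]
62.7 act 62.73 r 130.0 ft -3.6 fr -0.9 fz 4.9 gap 0.193 t 27.3083
56.7 act 56.79 r 130.0 ft -4.0 fr -1.6 fz 6.3 gap 0.194 t 27.6833
50.7 act 50.89 r 129.9 ft -3.6 fr -1.3 fz 5.3 gap 0.197 t 28.0583
44.7 act 44.94 r 129.8 ft -5.2 fr -1.4 fz 4.7 gap 0.194 t 28.4333
38.7 act 39.02 r 129.7 ft -4.0 fr -2.2 fz 5.4 gap 0.192 t 28.8083
32.7 act 33.09 r 129.6 ft -5.0 fr -3.2 fz 3.9 gap 0.194 t 29.1833
26.7 act 27.17 r 129.5 ft -6.1 fr -3.0 fz 5.7 gap 0.195 t 29.5583
20.7 act 21.25 r 129.5 ft -5.6 fr -3.9 fz 5.6 gap 0.194 t 29.9333
14.7 act 15.33 r 129.4 ft -6.0 fr -3.1 fz 5.3 gap 0.197 t 30.3083
8.7 act 9.39 r 129.4 ft -6.1 fr -4.5 fz 4.3 gap 0.198 t 30.6833
7.7 act 8.53 r 129.4 ft -6.3 fr -3.8 fz 3.8 gap 0.193 t 31.0333
6.7 act 7.55 r 129.4 ft -5.6 fr -3.2 fz 4.5 gap 0.193 t 31.3833
5.7 act 6.56 r 129.3 ft -6.6 fr -3.7 fz 4.9 gap 0.193 t 31.7333
4.7 act 5.87 r 129.4 ft -7.6 fr -3.7 fz 3.9 gap 0.192 t 32.0833
3.7 act 5.74 r 129.4 ft -14.3 fr -3.8 fz 4.4 gap 0.198 t 32.4333
2.7 act 5.59 r 129.3 ft -20.8 fr -4.2 fz 3.5 gap 0.194 t 32.7833
```

View pics/w8.png

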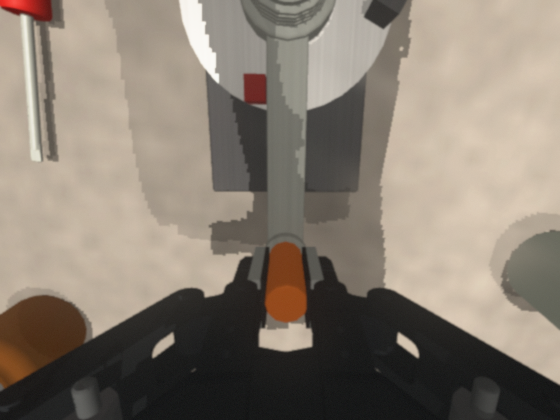

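View pics/s8.png

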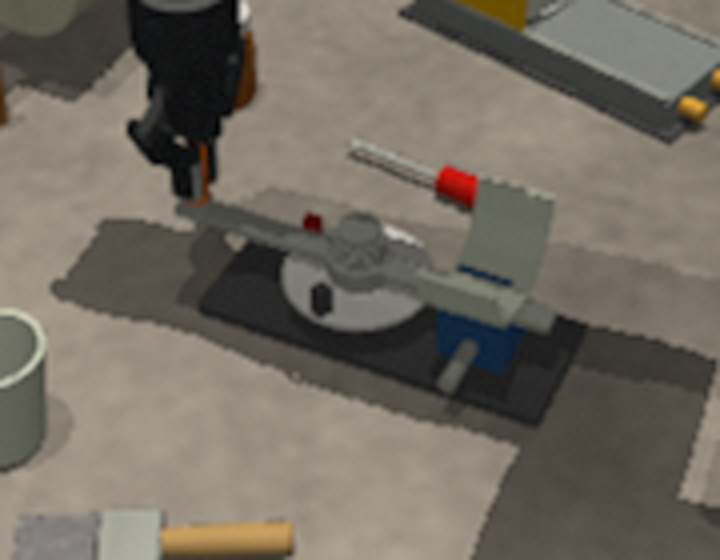

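View pics/t8.png

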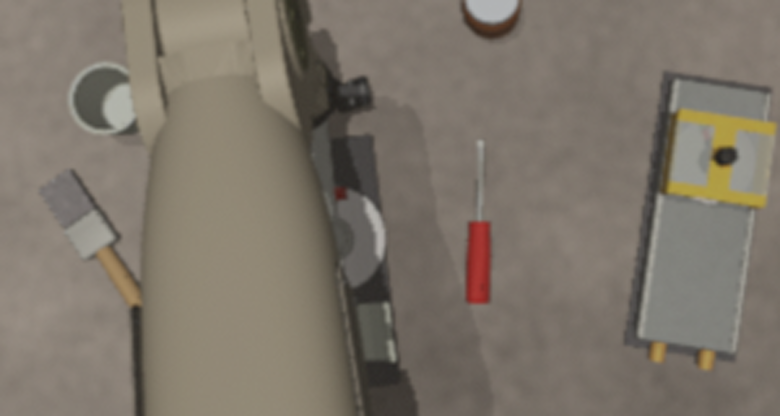

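Run:
```python
from rig import robot
robot.hold(0.3);s=robot.get_state();print(s['clock'],s['eef_pos'],s['wrist_force'],s['finger_gap'])
robot.job_done()
```

```text
33.2333 [657.327069   198.62846051  87.48442943] [-5.02905975 20.49152551  5.05317045] 0.19853270705491208
the job is handed in; nothing more can be done
```

I completed all three steps in the order asked and handed the job in at about 33 s. The fingers are still holding the post against the red stop.

- **Knob:** My first turn left the pointer about 2° short of the mark, so I gripped the knob again and corrected it. In the last wrist picture, the pointer tip is on the green mark, about 0.5 mm (0.9°) off its centre.
- **Guard:** I pushed the guard forward by its stud until it hit a hard stop at about 18 N. After I backed away, the top picture put the stud at (597, −200), over the knob axis at about (598, −201). That picture was the only check of the pointer after the guard was closed: it is just visible through the clear roof, looking unmoved.
- **Lower bar:** I gripped the orange post and swung the bar until it stalled at 5.6° in world axes, after about 63° of swing. That agrees with the straight direction I estimated (5.7°). The push is about 20 N, which is more than the 8.5 N spring force. The wrist picture shows the bar against the red stop and the post between the pads.

The top and wrist cameras disagreed by 3–5 mm in y on the post and pivot positions. I used positions in between, and the sideways force during the swing stayed under 5 N. The loose things still in view look unmoved. The arm hides part of the last top picture, and I did not measure their positions again.

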